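# Close the casting mould and start its captive screw-knob

## Task

Close the small casting mould: set its top half flat down over the two guide pegs of its base, then push the captive knob down and turn it (it tightens clockwise seen from above) until its hidden thread catches and the knob has screwed down fully home and stays down on its own. Where the thread starts cannot be seen, so feel for it; leave the jar, the cup and the roll of tape where they are.

Things in the scene. Friction and masses are not known exactly. Their poses are not given: they have to be found in the camera images.
- base: Lower mould half, fixed: aluminium block 180 x 120 x 40 mm; origin at centre of underside, long side along x. Two guide pegs (12 mm, tapered noses) stand 20 mm above its top at x = +68, -68 mm, y = 0. A 64 mm square well in its top holds a steel bush with a three-start thread: three entry gaps 120 degrees apart between flat-topped ledges 1 mm below the block's top. Bush angle varies.
- lid: Upper mould half, loose, 0.75 kg: plate 170 x 110 x 14 mm; origin at centre of underside, long side along x. Its 14.5 mm holes at x = +68, -68 mm, y = 0 drop over the base's pegs, either way round. A 64 mm square block on the plate, z = 14 to 60 mm, is gripped by its sides at y = +32, -32 mm, near its top edge (knob above: z = 75 to 94 mm). Seated: 40 mm above the base's origin.
- knob_stem (a joint): Knob pushed down into the lid, m: 0 = up (spring 4 N, rising to 9 N), 0.0145 = the most. On the seated lid it stops at 0.0015 while its three lugs rest on the thread ledges; over the gaps (about 25 degrees of play) it goes down past 0.0095. From there, turned clockwise to the thread's firm end stop (30 to 90 degrees), it stays at about 0.013 when let go.
- knob (a joint): Turn of the knob about its vertical axis relative to the lid, rad, growing clockwise seen from above; turns freely with slight friction, no stop of its own. At 0 its grip bar lies along the lid's x.
- knob_grip (a point): On the knob's axis, on its disc's upper face; x along the grip bar, z up. Grey disc 60 mm across, 6 mm thick, with a black grip bar 56 long, 16 wide, 13 mm high across its top. Fingertips either side of the bar can press the disc down and turn the bar. When up, this point is 81 mm above the lid's origin and the disc clears the square block by 15 mm; home, by about 2 mm.
- jar: Bystander: a closed jar, 68 mm across, 110 mm tall; origin at the centre of its underside.
- cup: Bystander: a white plastic mixing cup, 80 mm across, 95 mm tall; origin at the centre of its underside.
- tape: Bystander: a roll of masking tape lying flat, 100 mm across, 48 mm tall; origin at the centre of its underside.
Not all that is in view belongs to the job. Leave any brown or yellow look-alike of the lid alone.

How it is judged:
On the way:
1. the top half sits flat on the base, over both pegs (z of lid in the frame of base below 0.042 m and horizontal distance between lid and base below 0.003 m), for 0.2 s.
At the end, for the whole second after the job is handed in: The top half lies flat on the base over both pegs (its origin 38 to 42 mm above the base's, within 3 mm sideways, long sides within 0.05 rad, tilt under 0.04 rad) and at rest, and the knob, let go, stays screwed down by more than 11.8 mm (all of step 1 and z of lid in the frame of base above 0.038 m and angle between the x axis of lid and the x axis of base, either way round below 0.05 rad and angle between lid's own z axis and vertical below 0.04 rad and value of joint knob_stem above 0.0118 m and linear speed of lid below 0.02 m/s); the robot touches nothing.
It fails at once if the jar is pushed away or tipped (distance of jar from where it was at the start of the episode above 0.03 m or angle between jar's own z axis and vertical above 0.5 rad).
It fails at once if the cup is pushed away or tipped (distance of cup from where it was at the start of the episode above 0.03 m or angle between cup's own z axis and vertical above 0.5 rad).
It fails at once if the roll of tape is pushed away (distance of tape from where it was at the start of the episode above 0.03 m).
It also fails if it takes over 64 s, if anything falls off the work surface, if the arm or the gripper's body presses on something with over 40 N, if the wrist force passes 120 N, or if a joint passes its speed limit or range.

## Robot

A 6-joint arm with a two-finger parallel gripper is mounted at the origin on the work surface. World frame = base frame: x ahead of the robot, y to its left, z up, the work surface at z = 0. Lengths are in m, angles in rad, forces in N, time in s.
With the tool pointing down it reaches from about 0.35 to 0.975 m from the base axis. Payload 4.9 kg.
Tool frame: the origin (TCP) lies between the finger pads; the fingertips stand 25 mm ahead of it and the grasp point (between the pads) lies 6 mm ahead of it; z points along the fingers, y is the line along which they close (so a half turn about z gives the same grasp; the last joint's range is limited). The gripper opens to 85 mm and grips with 20 to 120 N. Pads are 22 mm wide; open, the fingers measure 114 mm over their backs; the gripper's body (76 mm by 85 mm) begins 54 mm behind the grasp point. The pads swing forward as they close: fully open they stand 13 mm farther back than shut.
Start: joints at [-1.364, 0.053, 1.613, -0, 1.476, -0.119], TCP at [0.2, -0.592, 0.256] pointing down, gripper open.
Joint ranges: [-3.01, 3.01], [-1.01, 2.22], [0.06, 2.58], [-1.02, 4.17], [0.09, 2.62], [-3.14, 3.14]. Speed limits (rad/s): [2.57, 2.57, 3.14, 3.14, 3.14, 3.14].

## Interface

Orientations are given as a unit quaternion [w, x, y, z].
In Python, from plant import manip gives the robot as it stands.
- The arm moves only by the shell command python3 -m inch 'ROWS'. ROWS is JSON, a list of rows, each a list of 3 entries, a list of its own where there are three numbers: the shift along the tool's x, y, z in m, then the turn, a rotation vector about the tool's x, y, z in rad, then the opening, from 0 (shut) to 1 (fully open). A call has 1 to 8 rows; each row shifts and turns the commanded pose from where the row before left it, along the tool's axes as they then stand; what a row does not reach is not made up. A row lasts 1/10 s, in which the tool goes at most 50 mm and 8.59 degrees, less where a joint would pass 70% of its speed; a pose out of reach is approached as far as the arm can. A call with a gripper value outside its range is refused whole. The fingers move at their own pace and stop on an object; the grip force is fixed at half the most. Time passes only in rows, so rows that do not move let the fingers close. It gives the time, the measured TCP pose, the force, the opening and the grip force at its end, in the units of the state.
- manip.state(): the state, without advancing time (a new reading comes with each control period).
- manip.grab_frame(name): name is "side" or "top"; returns (picture, depth): 384x512x3 uint8, red, green, blue; 384x512 float32, m along the optical axis (not along the pixel's ray), 0 where there is no reading.
- manip.camera_params(name): a dict with "camera_matrix" (3x3 intrinsics, pixels), "k1" (the pictures are not rectified: a ray, as slopes to the right and down, at radius r is drawn at 1 + k1 r^2 times it, then the intrinsics apply), "rvec" (rotation vector, rad) and "tvec" (3), from world to camera coordinates, as OpenCV has them. Camera axes: x right, y down, z forward; pixel columns grow to the right and rows downward; lengths in m; the calibration is good to about 2 mm. A picture is of the moment at which its call begins. camera_params takes no time and is no camera call.
- manip.job_done(): hands the job in; it is judged then, once.
Trained networks look in the newest picture that a camera, given by its name, has taken for a name from the list of things; names that differ only in an ending like _2 or _b are one class to them, and where a whole thing is asked for, a point or a joint stands for the part that bears it (a point fixed in the world has none). Each returns a list of dicts, best first, with "score" (0 to 1); they miss things now and then, are a little off and sometimes report something else, mostly with a low value. They report only what shows in the picture. A call takes as long as a camera call. They do not tell look-alikes from the thing itself.
- manip.look_for(camera, label): "point" ([x, y, z] in m, in world coordinates, good to about 4 mm: the middle of the surface that is visible of it).
The state is a dict: "time": time; "joint_pos": joint angles; "joint_vel": joint speeds; "joint_efforts": joint torques, N m; "tool_pos": TCP position; "tool_rot": TCP orientation; "contact_force": force on the tool from outside, world axes, zero at the start; "ft_torque": the same for the moment, N m; "gripper_width": opening from 0.0 (shut) to 1.0 (fully open); "grasp_force": force on a finger pad.
Only numpy, scipy, OpenCV 4.12 (cv2) and the standard library are available. Lean on these libraries where they do the work, as an engineer would, in place of code of your own. Each camera call takes 0.05 s, during which the arm holds its last target. There are 200 camera calls.

## Working session

There is one attempt and no reset: what is moved stays moved. The work goes in short steps, Python scripts to look and compute and a shell command to move; the robot and the scene stay as the last step left them, time stands still between calls to the robot, and variables do not carry over. Pictures are saved under pics/ and viewed, at most 10 in all, crops included, and the job is handed in when it is done.

```bash
mkdir -p pics; ls
cat > h.py <<'E'
import numpy as np, cv2
from plant import manip
from scipy.spatial.transform import Rotation as R
def cloud(cam,save=None):
    im,d=manip.grab_frame(cam); p=manip.camera_params(cam)
    K=np.array(p["camera_matrix"]);k1=p["k1"]
    v,u=np.mgrid[0:384,0:512].astype(float)
    xy=cv2.undistortPoints(np.stack([u.ravel(),v.ravel()],1)[:,None],K,np.array([k1,0,0,0,0.]))[:,0]
    z=d.ravel(); c=np.c_[xy*z[:,None],z]
    M=cv2.Rodrigues(np.array(p["rvec"]))[0]
    w=(c-np.array(p["tvec"]).ravel())@M
    w[z==0]=np.nan
    if save: cv2.imwrite(save,im[:,:,::-1])
    return im,w.reshape(384,512,3)
E
python3 - <<'E'
from h import *
a,w=cloud("top","pics/top.png"); b,_=cloud("side","pics/side.png")
cv2.imwrite("pics/both.png",cv2.resize(np.hstack([a,b])[:,:,::-1],(800,300)))
for c in("top","side"):
  for n in("base","lid","knob","jar","cup","tape"):
    print(c,n,[(np.round(r["point"],3).tolist(),round(r["score"],2)) for r in manip.look_for(c,n)])
s=manip.state();print(s)
E
```

```text
pics
top base [([0.577, -0.17, 0.041], 0.65)]
top lid [([0.348, 0.072, 0.015], 0.9), ([0.569, 0.157, 0.011], 0.78), ([0.811, 0.152, 0.012], 0.73), ([0.286, 0.307, 0.011], 0.71), ([0.572, 0.157, 0.079], 0.45)]
top knob [([0.286, 0.312, 0.08], 0.82), ([0.571, 0.156, 0.078], 0.61), ([0.819, 0.164, 0.079], 0.55), ([0.778, -0.038, 0.043], 0.39)]
top jar [([0.574, 0.154, 0.081], 0.66)]
top cup [([0.649, -0.405, 0.056], 0.79)]
top tape [([0.776, -0.038, 0.044], 0.72), ([0.648, -0.407, 0.055], 0.41), ([0.567, 0.157, 0.016], 0.2)]
side base []
side lid [([0.812, 0.174, 0.012], 0.96), ([0.265, 0.332, 0.014], 0.92), ([0.333, 0.1, 0.013], 0.57), ([0.553, 0.179, 0.014], 0.55)]
side knob [([0.271, 0.325, 0.084], 0.95), ([0.817, 0.162, 0.079], 0.74), ([0.576, 0.165, 0.082], 0.71), ([0.343, 0.085, 0.085], 0.65)]
side jar [([0.614, 0.413, 0.079], 0.8)]
side cup [([0.641, -0.369, 0.068], 0.91)]
side tape [([0.765, -0.034, 0.027], 0.76), ([0.574, 0.164, 0.081], 0.69)]
{'time': 0.7, 'joint_pos': array([-1.36397276e+00,  5.26446101e-02,  1.61284398e+00,  1.18562203e-05,
        1.47600307e+00, -1.19017172e-01]), 'joint_vel': array([-0.0021202 ,  0.00075815,  0.00027055,  0.00113472,  0.00193497,
       -0.00136639]), 'joint_efforts': array([ 9.02373649e-04, -3.93557310e+01, -3.70364928e+01,  2.80232626e-05,
        4.43522267e-04,  2.58984727e-06]), 'tool_pos': array([ 0.20005951, -0.59211864,  0.25637146]), 'tool_rot': array([5.01911895e-05, 9.86757896e-01, 1.62200039e-01, 8.11218686e-06]), 'contact_force': array([ 0.19247567,  0.60711609, -0.16868079]), 'ft_torque': array([ 0.01347267, -0.00569616,  0.03603845]), 'grasp_force': 0.0, 'gripper_width': 1.0006852723538648}
```

View pics/top.png

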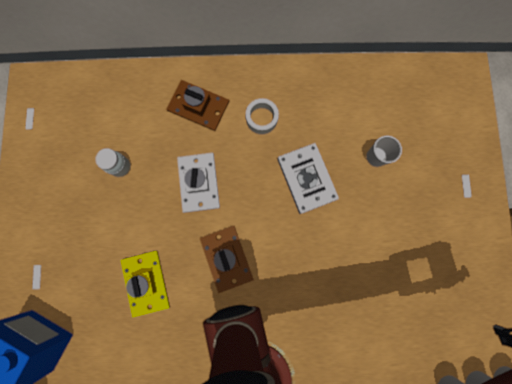

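View pics/side.png

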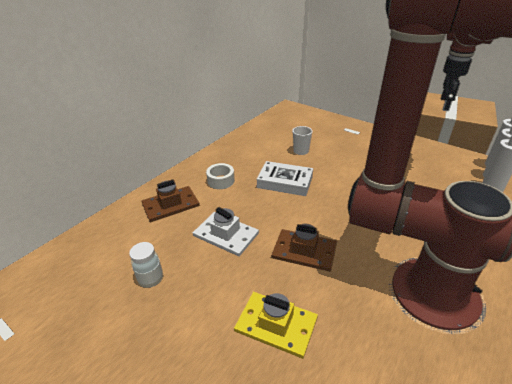

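The top view shows the grey lid at pixel (198,182), the base at (308,178), the jar at (112,161), the cup at (387,150) and the tape at (262,115). The brown and yellow look-alikes stand apart from these. Next I measure the lid and base poses from depth.

Run:
```python
from h import *
a,w=cloud("top"); b,w2=cloud("side")
def rect(P,n):
    r=cv2.minAreaRect(P.astype(np.float32)[:,:2]*1000)
    bx=cv2.boxPoints(r); e=bx[1]-bx[0]; f=bx[2]-bx[1]
    L=e if np.hypot(*e)>np.hypot(*f) else f
    print(n,len(P),np.round(r[0],1),np.round(sorted(r[1]),1),"long ang deg",round(np.degrees(np.arctan2(L[1],L[0]))%180,1))
for nm,W in(("top",w),("side",w2)):
    P=W.reshape(-1,3); P=P[~np.isnan(P[:,0])]
    def sel(c,r,z0,z1): return P[(np.hypot(P[:,0]-c[0],P[:,1]-c[1])<r)&(P[:,2]>z0)&(P[:,2]<z1)]
    L=(.57,.157);B=(.577,-.17)
    for n,c,r,z0,z1 in(("plate",L,.13,.008,.02),("block",L,.07,.054,.066),("disc",L,.06,.076,.087),("bar",L,.06,.089,.1),("base",B,.13,.034,.046),("pegs",B,.13,.05,.07)):
        S=sel(c,r,z0,z1)
        if len(S)>3: rect(S,nm+" "+n); print("   medz",np.round(np.median(S[:,2]),4), "ext",np.round(S.min(0),3),np.round(S.max(0),3))
        if n=="pegs":print(np.round(S[:12],3).tolist())
p=manip.camera_params("top");print(p)
# crops
c=np.hstack([cv2.resize(a[145:220,165:240],(400,400),interpolation=2),cv2.resize(a[140:215,270:345],(400,400),interpolation=2)])
cv2.imwrite("pics/crop1.png",c[:,:,::-1])
```

```text
top plate 1385 [577.  158.1] [110.8 167.5] long ang deg 6.1
   medz 0.0138 ext [0.489 0.096 0.008] [0.666 0.221 0.02 ]
top block 147 [575.6 157.7] [64.4 64.7] long ang deg 6.7
   medz 0.0593 ext [0.542 0.123 0.054] [0.61  0.19  0.063]
top disc 224 [574.7 157.5] [55.3 57.6] long ang deg 89.1
   medz 0.081 ext [0.547 0.129 0.076] [0.603 0.186 0.086]
top bar 116 [575.2 157.9] [16.6 55.3] long ang deg 173.8
   medz 0.0941 ext [0.548 0.147 0.089] [0.603 0.167 0.099]
top base 2069 [ 578.8 -171.7] [121.2 178.2] long ang deg 20.1
   medz 0.04 ext [ 0.476 -0.258  0.034] [ 0.68  -0.086  0.046]
top pegs 24 [ 578.5 -171.2] [  9.1 143. ] long ang deg 20.4
   medz 0.0563 ext [ 0.512 -0.199  0.05 ] [ 0.646 -0.144  0.061]
[[0.646, -0.147, 0.055], [0.645, -0.149, 0.06], [0.644, -0.144, 0.053], [0.642, -0.146, 0.059], [0.642, -0.152, 0.059], [0.64, -0.144, 0.054], [0.639, -0.146, 0.058], [0.639, -0.149, 0.058], [0.64, -0.153, 0.053], [0.638, -0.144, 0.05], [0.637, -0.147, 0.054], [0.636, -0.149, 0.057]]
side plate 958 [576.5 157.3] [112.7 174.1] long ang deg 7.4
   medz 0.0139 ext [0.485 0.092 0.008] 
[... 520 characters left out ...]
170.9] [  8.5 144.6] long ang deg 19.2
   medz 0.0564 ext [ 0.509 -0.197  0.05 ] [ 0.647 -0.144  0.062]
[[0.647, -0.149, 0.058], [0.641, -0.148, 0.061], [0.641, -0.153, 0.058], [0.643, -0.144, 0.058], [0.641, -0.148, 0.056], [0.637, -0.148, 0.058], [0.643, -0.144, 0.054], [0.64, -0.146, 0.053], [0.639, -0.151, 0.052], [0.516, -0.191, 0.06], [0.512, -0.191, 0.062], [0.511, -0.197, 0.059]]
{'camera_matrix': array([[347.01235111,   0.        , 248.67746177],
       [  0.        , 347.01235111, 189.00503022],
       [  0.        ,   0.        ,   1.        ]]), 'k1': -0.04512310840049769, 'rvec': array([ 2.11773818, -2.16290838,  0.15424534]), 'tvec': array([0.01449061, 0.54696666, 0.97705577])}
```

View pics/crop1.png

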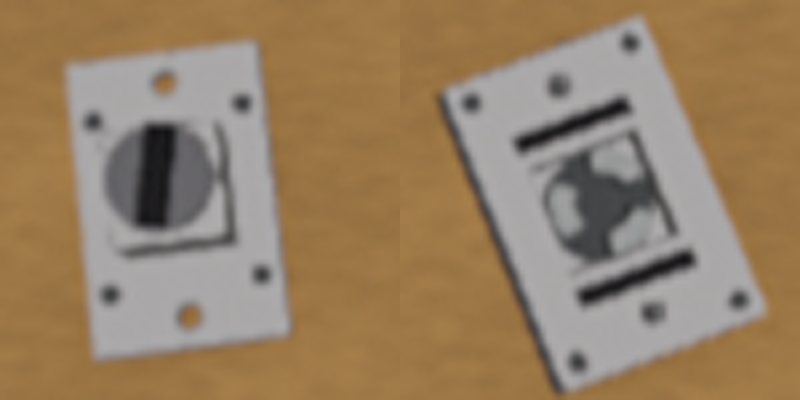

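Left in the crop is the lid, knob bar near its long axis, and right is the base with light ledges and dark gaps in the well. The measured sizes match those given. Lid: (0.5765, 0.1575) at 6.4°. Base: (0.5785, -0.172) at 20°. I'll fly over to the lid.

```bash
cat >> h.py <<'E'
def todo(x,y,z,yaw_deg):
    s=manip.state(); Q=R.from_quat(np.roll(s["tool_rot"],-1)); 
    G=R.from_euler("z",yaw_deg,degrees=True)*R.from_euler("x",180,degrees=True)
    print("shift",np.round(Q.inv().apply(np.array([x,y,z])-s["tool_pos"]),4),"turn",np.round((Q.inv()*G).as_rotvec(),4),
     "pos",np.round(s["tool_pos"],4),"F",np.round(s["contact_force"],1),"T",np.round(s["ft_torque"],2),"w",round(float(s["gripper_width"]),3),"grip",round(s["grasp_force"],1),"t",s["time"],"j6",round(s["joint_pos"][5],2))
E
python3 -m inch '[[[0.033,-0.033,0],[0,0,0],1],[[0.033,-0.033,0],[0,0,0],1],[[0.033,-0.033,0],[0,0,0],1],[[0.033,-0.033,0],[0,0,0],1],[[0.033,-0.033,0],[0,0,0],1],[[0.033,-0.033,0],[0,0,0],1],[[0.033,-0.033,0],[0,0,0],1],[[0.033,-0.033,0],[0,0,0],1]]'
python3 -m inch '[[[0.033,-0.033,0],[0,0,0],1],[[0.033,-0.033,0],[0,0,0],1],[[0.033,-0.033,0],[0,0,0],1],[[0.033,-0.033,0],[0,0,0],1],[[0.033,-0.033,0],[0,0,0],1],[[0.033,-0.033,0],[0,0,0],1],[[0.033,-0.033,0],[0,0,0.107],1],[[0.033,-0.033,0],[0,0,0.107],1]]'
python3 -c "
from h import *
todo(.5765,.1575,.054,6.4)"
```

```text
time: 1.6
tool_pos: [0.3661, -0.2558, 0.2566]
tool_rot: [0.0, 0.987, 0.162, 0.0]
contact_force: [1.5, -0.2, -0.7]
gripper_width: 0.999
grasp_force: 0.0
time: 2.4
tool_pos: [0.5361, 0.0769, 0.2567]
tool_rot: [0.0, 0.999, 0.054, 0.0]
contact_force: [0.2, -0.5, 0.4]
gripper_width: 1.0
grasp_force: 0.0
shift [ 0.0487 -0.0759  0.2027] turn [ 0.0003 -0.0008 -0.0035] pos [0.5361 0.0769 0.2567] F [ 0.2 -0.5  0.4] T [-0.04 -0.09  0.05] w 1.0 grip 0.0 t 2.4 j6 1.47
```

```bash
python3 -m inch '[[[0.025,-0.038,0],[0,0,0],1],[[0.0237,-0.038,0.02],[0,0,0],1],[[0,0,0.04],[0,0,0],1],[[0,0,0.04],[0,0,0],1],[[0,0,0.04],[0,0,0],1],[[0,0,0],[0,0,0],1]]'
python3 - <<'E'
from h import *
todo(.5765,.1575,.054,6.4)
a,w=cloud("side","pics/x.png")
cv2.imwrite("pics/s2.png",cv2.resize(a[150:290,160:320],(640,560))[:,:,::-1])
E
```

```text
time: 3.0
tool_pos: [0.5708, 0.1551, 0.1092]
tool_rot: [0.001, 0.998, 0.056, -0.007]
contact_force: [-1.1, -0.4, -0.5]
gripper_width: 1.003
grasp_force: 0.0
shift [ 0.0067 -0.0017  0.0551] turn [0.0004 0.0133 0.0004] pos [0.5708 0.1551 0.1092] F [-1.1 -0.4 -0.5] T [-0.02  0.08  0.  ] w 1.003 grip 0.0 t 3.0 j6 1.6
```

View pics/s2.png

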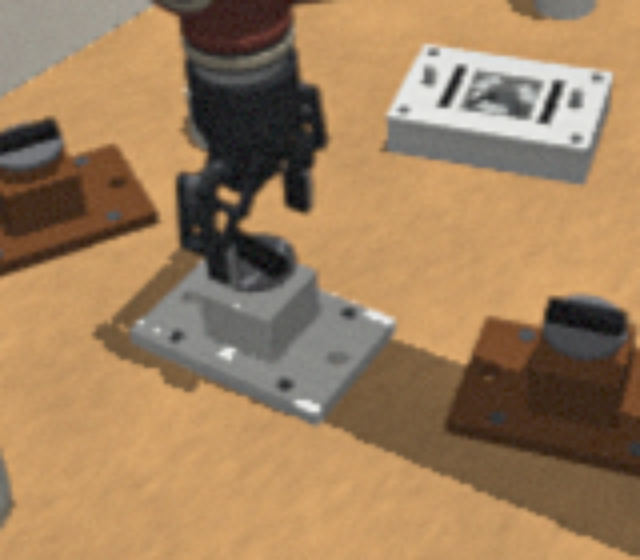

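The image shows the open fingers above and either side of the block, with the knob at crop (250,260) between them. I'll go down and check alignment before closing.

```bash
python3 -m inch '[[[0.0067,-0.0017,0.02],[0,0.013,0],1],[[0,0,0.015],[0,0,0],1],[[0,0,0.01],[0,0,0],1],[[0,0,0.0],[0,0,0],1]]'
python3 -c "
from h import *
todo(.5765,.1575,.054,6.4)"
```

```text
time: 3.45
tool_pos: [0.5816, 0.1579, 0.0706]
tool_rot: [-0.0, 0.998, 0.056, 0.005]
contact_force: [-0.1, -0.4, -1.1]
gripper_width: 0.996
grasp_force: 0.0
shift [-0.0053 -0.0002  0.0165] turn [ 0.0001 -0.011  -0.0001] pos [0.5816 0.1579 0.0706] F [-0.1 -0.4 -1.1] T [ 0.02  0.01 -0.03] w 0.996 grip 0.0 t 3.45 j6 1.6
```

```bash
python3 -m inch '[[[-0.0055,0,0.0],[0,-0.012,0],1],[[0,0,0.008],[0,0,0],1],[[0,0,0.008],[0,0,0],1],[[0,0,0.0],[0,0,0],1],[[0,0,0.0],[0,0,0],1]]'
python3 -c "
from h import *
todo(.5765,.1575,.054,6.4)"
```

```text
time: 3.95
tool_pos: [0.5766, 0.1574, 0.0548]
tool_rot: [0.0, 0.998, 0.056, 0.0]
contact_force: [-0.2, -0.5, 0.0]
gripper_width: 0.999
grasp_force: 0.0
shift [-0.0001 -0.0001  0.0008] turn [ 0.     -0.0001  0.0001] pos [0.5766 0.1574 0.0548] F [-0.2 -0.5  0. ] T [ 0.04 -0.02 -0.01] w 0.999 grip 0.0 t 3.95 j6 1.6
```

```bash
python3 -m inch '[[[0,0,0],[0,0,0],0],[[0,0,0],[0,0,0],0],[[0,0,0],[0,0,0],0],[[0,0,0],[0,0,0],0],[[0,0,0],[0,0,0],0],[[0,0,0],[0,0,0],0]]'
python3 -m inch '[[[0,0,-0.01],[0,0,0],0],[[0,0,-0.02],[0,0,0],0],[[0,0,-0.03],[0,0,0],0],[[0,0,-0.03],[0,0,0],0],[[0,0,-0.02],[0,0,0],0],[[0,0,0],[0,0,0],0]]'
python3 - <<'E'
from h import *
todo(.5785,-.172,.165,20)
a,w=cloud("side")
cv2.imwrite("pics/s3.png",cv2.resize(a[130:270,160:320],(640,560))[:,:,::-1])
a,w=cloud("top")
P=w.reshape(-1,3); P=P[~np.isnan(P[:,0])]
S=P[(np.hypot(P[:,0]-.5765,P[:,1]-.1575)<.13)&(P[:,2]>.1)&(P[:,2]<.135)]
print(len(S),np.round(np.median(S[:,2]),4)); r=cv2.minAreaRect((S[:,:2]*1000).astype(np.float32));print(r)
A=np.c_[S[:,:2],np.ones(len(S))];print("slope",np.linalg.lstsq(A,S[:,2],rcond=None)[0])
E
```

```text
time: 4.55
tool_pos: [0.5774, 0.1577, 0.056]
tool_rot: [-0.0, 0.998, 0.056, 0.001]
contact_force: [0.1, 1.0, 4.0]
gripper_width: 0.737
grasp_force: 70.8
time: 5.15
tool_pos: [0.5778, 0.1574, 0.1677]
tool_rot: [0.0, 0.998, 0.056, 0.003]
contact_force: [-0.1, 0.6, -5.6]
gripper_width: 0.737
grasp_force: 70.0
shift [-0.036   0.3275  0.0026] turn [ 0.0009 -0.005  -0.2373] pos [0.5778 0.1574 0.1677] F [-0.1  0.6 -5.6] T [-0.03 -0.08  0.  ] w 0.737 grip 70.0 t 5.15 j6 1.6
531 0.1229
((576.4365234375, 157.24131774902344), (167.98284912109375, 110.88359832763672), 6.3868255615234375)
slope [-0.00085765  0.00692932  0.12246228]
```

View pics/s3.png

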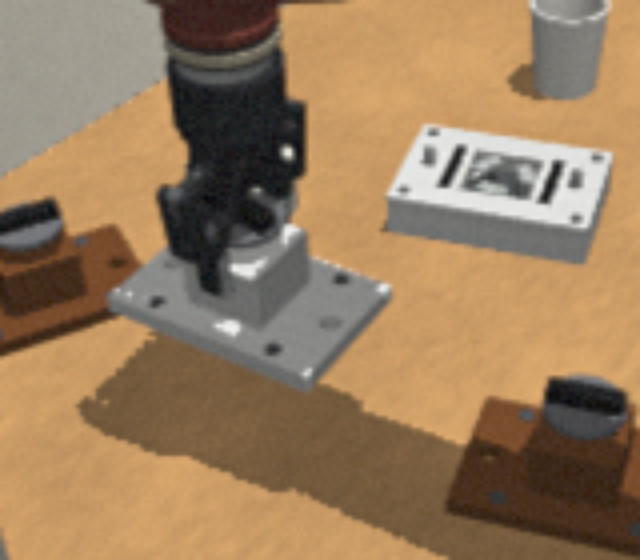

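The image shows the lid held level, and the plate fit gives slope ≈0 and bottom ≈0.11 m. I'll carry it over to the base.

```bash
python3 -m inch '[[[-0.004,0.02,0],[0,0,0],0],[[-0.0045,0.041,0],[0,0,0],0],[[-0.005,0.045,0],[0,0,0],0],[[-0.005,0.045,0],[0,0,0],0],[[-0.005,0.045,0],[0,0,0],0],[[-0.005,0.045,0],[0,0,0],0],[[-0.005,0.045,0],[0,0,0],0],[[-0.002,0.041,0],[0,0,-0.07],0]]'
python3 -m inch '[[[0,0,0],[0,0,-0.09],0],[[0,0,0],[0,0,-0.077],0],[[0,0,0],[0,0,0],0],[[0,0,0],[0,0,0],0],[[0,0,0],[0,0,0],0]]'
python3 - <<'E'
from h import *
todo(.5785,-.172,.165,20)
a,w=cloud("top")
P=w.reshape(-1,3); P=P[~np.isnan(P[:,0])]
S=P[(np.hypot(P[:,0]-.5785,P[:,1]+.172)<.13)&(P[:,2]>.112)&(P[:,2]<.132)]
print(len(S),np.round(np.median(S[:,2]),4)); r=cv2.minAreaRect((S[:,:2]*1000).astype(np.float32));print(r)
A=np.c_[S[:,:2],np.ones(len(S))];print("slope",np.linalg.lstsq(A,S[:,2],rcond=None)[0])
E
```

```text
time: 6.05
tool_pos: [0.5756, -0.1728, 0.1614]
tool_rot: [-0.001, 0.996, 0.091, -0.002]
contact_force: [0.5, 0.8, -7.1]
gripper_width: 0.735
grasp_force: 69.8
time: 6.55
tool_pos: [0.5773, -0.1708, 0.1638]
tool_rot: [-0.001, 0.985, 0.173, -0.001]
contact_force: [1.1, 0.3, -7.1]
gripper_width: 0.738
grasp_force: 70.2
shift [ 0.0007  0.0015 -0.0012] turn [-0.0013  0.0008 -0.0008] pos [ 0.5773 -0.1708  0.1638] F [ 1.1  0.3 -7.1] T [-0.    0.03  0.01] w 0.738 grip 70.2 t 6.55 j6 0.81
419 0.1215
((583.3883666992188, -161.45596313476562), (174.22447204589844, 87.25740051269531), 44.531734466552734)
slope [ 0.0130847  -0.00980207  0.11202264]
```

```bash
python3 -m inch '[[[0.001,0.001,0.01],[0,0,0],0],[[0,0,0.015],[0,0,0],0],[[0,0,0.012],[0,0,0],0],[[0,0,0.005],[0,0,0],0],[[0,0,0],[0,0,0],0],[[0,0,0],[0,0,0],0]]'
python3 - <<'E'
from h import *
todo(.5785,-.1715,.096,20)
a,w=cloud("side")
cv2.imwrite("pics/s4.png",cv2.resize(a[100:240,220:380],(640,560),interpolation=2)[:,:,::-1])
P=w.reshape(-1,3); P=P[~np.isnan(P[:,0])]
Q=manip.state()["tool_pos"]
S=P[(np.hypot(P[:,0]-.5785,P[:,1]+.172)<.13)&(P[:,2]>.072)&(P[:,2]<.088)]
r=cv2.minAreaRect((S[:,:2]*1000).astype(np.float32));print(len(S),np.median(S[:,2]),r)
E
```

```text
time: 7.2
tool_pos: [0.5794, -0.1721, 0.1232]
tool_rot: [0.0, 0.985, 0.173, 0.001]
contact_force: [0.2, -0.1, -6.5]
gripper_width: 0.736
grasp_force: 70.2
shift [-0.0007 -0.0009  0.0272] turn [ 0.0003 -0.001  -0.0003] pos [ 0.5794 -0.1721  0.1232] F [ 0.2 -0.1 -6.5] T [0.03 0.01 0.01] w 0.736 grip 70.2 t 7.2 j6 0.81
703 0.08129157146044194 ((579.3294067382812, -174.09519958496094), (170.65753173828125, 116.43868255615234), 19.771095275878906)
```

View pics/s4.png

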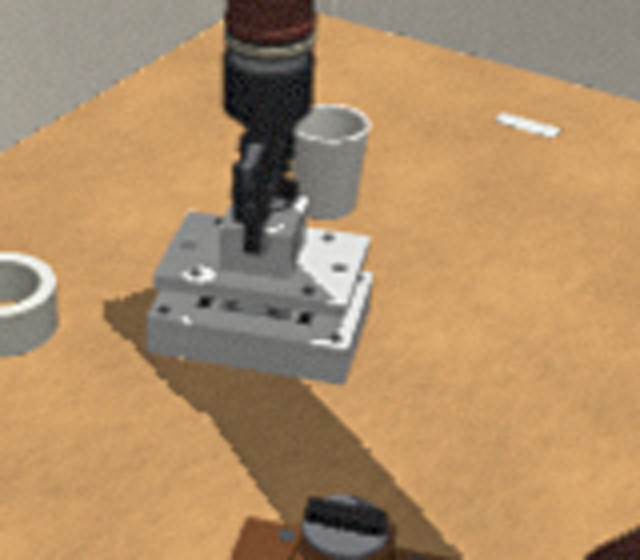

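The lid is level just above the base and parallel to it. The same-camera difference is under 0.5 mm, so I'll lower it gently onto the pegs.

```bash
python3 -m inch '[[[-0.0005,-0.0004,0.005],[0,0,0],0],[[0,0,0.004],[0,0,0],0],[[0,0,0.004],[0,0,0],0],[[0,0,0.003],[0,0,0],0],[[0,0,0],[0,0,0],0],[[0,0,0],[0,0,0],0]]'
python3 -c "
from h import *
todo(.5785,-.1715,.096,20)"
```

```text
time: 7.85
tool_pos: [0.5786, -0.1718, 0.107]
tool_rot: [-0.0, 0.985, 0.174, 0.0]
contact_force: [-0.0, -0.8, -6.8]
gripper_width: 0.735
grasp_force: 70.3
shift [-0.     -0.0003  0.011 ] turn [ 0.     -0.0008 -0.0003] pos [ 0.5786 -0.1718  0.107 ] F [-0.  -0.8 -6.8] T [-0.06 -0.01  0.05] w 0.735 grip 70.3 t 7.85 j6 0.81
```

```bash
python3 -m inch '[[[0,0,0.004],[0,0,0],0],[[0,0,0.003],[0,0,0],0],[[0,0,0.003],[0,0,0],0],[[0,0,0.001],[0,0,0],0],[[0,0,0],[0,0,0],0],[[0,0,0],[0,0,0],0]]'
python3 -c "
from h import *
todo(.5785,-.1715,.096,20)"
```

```text
time: 8.45
tool_pos: [0.5787, -0.1718, 0.0962]
tool_rot: [0.0, 0.985, 0.174, 0.001]
contact_force: [-0.6, 0.7, -6.4]
gripper_width: 0.741
grasp_force: 70.5
shift [-0.0001 -0.0004  0.0002] turn [ 0.0003 -0.0011 -0.0003] pos [ 0.5787 -0.1718  0.0962] F [-0.6  0.7 -6.4] T [ 0.05 -0.02 -0.04] w 0.741 grip 70.5 t 8.45 j6 0.81
```

```bash
python3 -m inch '[[[0,0,0.001],[0,0,0],0],[[0,0,0.0005],[0,0,0],0],[[0,0,0],[0,0,0],0],[[0,0,0],[0,0,0],0]]'
python3 -m inch '[[[0,0,0],[0,0,0],1],[[0,0,0],[0,0,0],1],[[0,0,0],[0,0,0],1],[[0,0,0],[0,0,0],1],[[0,0,-0.03],[0,0,0],1],[[0,0,-0.04],[0,0,0],1],[[0,0,-0.04],[0,0,0],1]]'
python3 -m inch '[[[-0.045,0,-0.01],[0,0,0],1],[[-0.045,0,0],[0,0,0],1],[[-0.04,0,0],[0,0,0],1],[[0,0,0],[0,0,0],1]]'
python3 - <<'E'
from h import *
def fit(cam):
    a,W=cloud(cam)
    P=W.reshape(-1,3); P=P[~np.isnan(P[:,0])]
    for n,r0,z0,z1 in(("plate",.13,.047,.062),("block",.07,.093,.106),("disc",.06,.114,.126),("bar",.06,.128,.14)):
        S=P[(np.hypot(P[:,0]-.5785,P[:,1]+.172)<r0)&(P[:,2]>z0)&(P[:,2]<z1)]
        if len(S)<5: continue
        r=cv2.minAreaRect((S[:,:2]*1000).astype(np.float32));bx=cv2.boxPoints(r);e=bx[1]-bx[0];f=bx[2]-bx[1];L=e if np.hypot(*e)>np.hypot(*f) else f
        A=np.c_[S[:,:2],np.ones(len(S))]
        print(cam,n,len(S),np.round(np.median(S[:,2]),4),np.round(r[0],1),np.round(r[1],1),round(np.degrees(np.arctan2(L[1],L[0]))%180,1),np.round(np.linalg.lstsq(A,S[:,2],rcond=None)[0][:2],3))
fit("top");fit("side");todo(.5785,-.1715,.12,14)
E
```

```text
time: 8.85
tool_pos: [0.5789, -0.1719, 0.096]
tool_rot: [0.0, 0.985, 0.174, 0.001]
contact_force: [-5.3, 1.5, 3.9]
gripper_width: 0.739
grasp_force: 71.6
time: 9.55
tool_pos: [0.5782, -0.1717, 0.2052]
tool_rot: [-0.0, 0.985, 0.173, -0.0]
contact_force: [1.5, -0.2, -0.1]
gripper_width: 1.0
grasp_force: 0.0
time: 9.95
tool_pos: [0.4534, -0.2172, 0.2142]
tool_rot: [0.0, 0.985, 0.172, 0.0]
contact_force: [0.3, 0.3, 0.0]
gripper_width: 0.998
grasp_force: 0.0
top plate 1539 0.054 [ 578.7 -172.3] [167.9 111.7] 19.8 [-0.003 -0.003]
top block 159 0.0997 [ 577.3 -172.5] [64.1 64.4] 109.5 [ 0.02  -0.012]
top disc 248 0.1211 [ 576.9 -172.2] [57.7 58.9] 175.9 [-0.005 -0.005]
top bar 126 0.1339 [ 577.1 -172.8] [55.1 16.4] 8.1 [-0.    -0.058]
side plate 680 0.0543 [ 579.3 -172.4] [171.6 118. ] 20.2 [ 0.004 -0.009]
side block 138 0.0998 [ 577.5 -170.3] [63.6 66.6] 110.1 [ 0.02  -0.029]
side disc 90 0.1212 [ 574.5 -170. ] [58.2 50.6] 69.7 [ 0.041 -0.049]
side bar 63 0.1338 [ 578.3 -172.4] [54.5 18.7] 8.7 [ 0.026 -0.098]
shift [ 0.1302 -0.0009  0.0951] turn [ 0.001  -0.0021  0.103 ] pos [ 0.4562 -0.2166  0.2148] F [-0.2 -0.2  0.6] T [ 0.01 -0.01 -0.03] w 1.003 grip 0.0 t 10.05 j6 0.63
```

The lid is seated: plate top at 0.054 m, level, and the centre matches the base. The bar lies at 8.2°. I'll turn the wrist back half a turn first, so there is room for the whole clockwise turn.

```bash
python3 -m inch '[[[0,0,0],[0,0,-0.147],0.4],[[0,0,0],[0,0,-0.147],0.4],[[0,0,0],[0,0,-0.147],0.4],[[0,0,0],[0,0,-0.147],0.4],[[0,0,0],[0,0,-0.147],0.4],[[0,0,0],[0,0,-0.147],0.4],[[0,0,0],[0,0,-0.147],0.4],[[0,0,0],[0,0,-0.147],0.4]]'
python3 -m inch '[[[0,0,0],[0,0,-0.147],0.4],[[0,0,0],[0,0,-0.147],0.4],[[0,0,0],[0,0,-0.147],0.4],[[0,0,0],[0,0,-0.147],0.4],[[0,0,0],[0,0,-0.147],0.4],[[0,0,0],[0,0,-0.147],0.4],[[0,0,0],[0,0,-0.147],0.4],[[0,0,0],[0,0,-0.147],0.4]]'
python3 -m inch '[[[0,0,0],[0,0,-0.147],0.4],[[0,0,0],[0,0,-0.147],0.4],[[0,0,0],[0,0,-0.147],0.4],[[0,0,0],[0,0,-0.147],0.4],[[0,0,0],[0,0,0],0.4],[[0,0,0],[0,0,0],0.4]]'
python3 -c "
from h import *
todo(.578,-.172,.165,188.2)"
```

```text
time: 10.85
tool_pos: [0.4577, -0.216, 0.2147]
tool_rot: [0.0, 0.721, 0.693, 0.001]
contact_force: [-0.5, 0.0, 0.6]
gripper_width: 0.403
grasp_force: 0.0
time: 11.65
tool_pos: [0.4577, -0.2159, 0.2147]
tool_rot: [0.001, 0.215, 0.977, 0.0]
contact_force: [0.5, -0.1, -0.7]
gripper_width: 0.401
grasp_force: 0.0
time: 12.25
tool_pos: [0.4572, -0.2161, 0.2146]
tool_rot: [0.001, -0.072, 0.997, 0.0]
contact_force: [-0.3, -0.1, -0.9]
gripper_width: 0.402
grasp_force: 0.0
shift [-0.1258  0.0261  0.0498] turn [-0.      0.0012  0.002 ] pos [ 0.4572 -0.2161  0.2146] F [-0.3 -0.1 -0.9] T [-0.01  0.03  0.01] w 0.402 grip 0.0 t 12.25 j6 -2.31
```

```bash
python3 -m inch '[[[-0.04,0.008,0],[0,0,0],0.4],[[-0.043,0.009,0.01],[0,0,0],0.4],[[-0.0428,0.009,0.015],[0,0,0],0.4],[[0,0,0.02],[0,0,0],0.4],[[0,0,0.015],[0,0,0],0.4],[[0,0,0.004],[0,0,0],0.4],[[0,0,0],[0,0,0],0.4],[[0,0,0],[0,0,0],0.4]]'
python3 -c "
from h import *
todo(.578,-.172,.15,188.2)"
```

```text
time: 13.05
tool_pos: [0.5772, -0.1727, 0.1518]
tool_rot: [0.001, -0.073, 0.997, -0.0]
contact_force: [0.2, 0.1, 0.5]
gripper_width: 0.398
grasp_force: 0.0
shift [-0.0009  0.0005  0.0018] turn [-0.0009  0.0024  0.0028] pos [ 0.5772 -0.1727  0.1518] F [0.2 0.1 0.5] T [ 0.07  0.01 -0.05] w 0.398 grip 0.0 t 13.05 j6 -2.13
```

```bash
python3 -m inch '[[[-0.0013,0.0006,0.002],[0,0,0],0.4],[[0,0,0],[0,0,0],0],[[0,0,0],[0,0,0],0],[[0,0,0],[0,0,0],0],[[0,0,0],[0,0,0],0]]'
python3 -m inch '[[[0,0,0.002],[0,0,0],0],[[0,0,0.002],[0,0,0],0],[[0,0,0],[0,0,0],0],[[0,0,0],[0,0,0],0]]'
python3 -c "
from h import *
todo(.5785,-.172,.15,188.2)"
```

```text
time: 13.55
tool_pos: [0.5787, -0.1718, 0.1496]
tool_rot: [0.001, -0.073, 0.997, -0.001]
contact_force: [-0.2, -2.3, 2.4]
gripper_width: 0.164
grasp_force: 60.6
time: 13.95
tool_pos: [0.5791, -0.1719, 0.1481]
tool_rot: [0.001, -0.074, 0.997, -0.001]
contact_force: [-6.1, -0.1, 14.6]
gripper_width: 0.162
grasp_force: 62.0
shift [ 0.0006  0.     -0.0019] turn [-0.0017  0.0022  0.0042] pos [ 0.5791 -0.1719  0.1481] F [-6.1 -0.1 14.6] T [0.03 1.12 0.01] w 0.162 grip 62.0 t 13.95 j6 -2.13
```

```bash
python3 -m inch '[[[0,0,0.002],[0,0,0],0],[[0,0,0],[0,0,0.1],0],[[0,0,0],[0,0,0.1],0],[[0,0,0],[0,0,0],0]]'
python3 -c "
from h import *
todo(.5785,-.172,.15,188.2)"
python3 -m inch '[[[0,0,0],[0,0,0.1],0],[[0,0,0],[0,0,0.1],0],[[0,0,0],[0,0,0],0]]'
python3 -c "
from h import *
todo(.5785,-.172,.15,188.2)"
```

```text
time: 14.35
tool_pos: [0.58, -0.172, 0.1479]
tool_rot: [0.003, 0.027, 1.0, -0.001]
contact_force: [-6.8, 1.6, 19.0]
gripper_width: 0.165
grasp_force: 62.6
shift [ 0.0015 -0.0001 -0.0021] turn [-0.002   0.0049 -0.1976] pos [ 0.58   -0.172   0.1479] F [-6.8  1.6 19. ] T [ 0.24  1.18 -0.09] w 0.165 grip 62.6 t 14.35 j6 -1.93
time: 14.65
tool_pos: [0.5801, -0.172, 0.1479]
tool_rot: [0.003, 0.127, 0.992, -0.001]
contact_force: [-6.0, 0.9, 19.8]
gripper_width: 0.161
grasp_force: 62.7
shift [ 0.0015 -0.0004 -0.0021] turn [-0.0015  0.0052 -0.3976] pos [ 0.5801 -0.172   0.1479] F [-6.   0.9 19.8] T [ 0.26  1.13 -0.13] w 0.161 grip 62.7 t 14.65 j6 -1.73
```

```bash
for i in 1; do python3 -m inch '[[[0,0,0],[0,0,0.1],0],[[0,0,0],[0,0,0.1],0],[[0,0,0],[0,0,0],0]]'; done
python3 -m inch '[[[0,0,0],[0,0,0.1],0],[[0,0,0],[0,0,0.1],0],[[0,0,0],[0,0,0],0]]'
python3 -c "
from h import *
todo(.5785,-.172,.15,188.2)"
```

```text
time: 14.95
tool_pos: [0.5801, -0.1719, 0.148]
tool_rot: [0.003, 0.225, 0.974, -0.0]
contact_force: [-5.7, 1.5, 20.5]
gripper_width: 0.164
grasp_force: 62.7
time: 15.25
tool_pos: [0.5801, -0.1719, 0.148]
tool_rot: [0.003, 0.321, 0.947, 0.0]
contact_force: [-6.1, 1.8, 19.7]
gripper_width: 0.165
grasp_force: 62.7
shift [ 0.0012 -0.0011 -0.0021] turn [-2.000e-04  5.600e-03 -7.977e-01] pos [ 0.5801 -0.1719  0.148 ] F [-6.1  1.8 19.7] T [ 0.31  1.13 -0.19] w 0.165 grip 62.7 t 15.25 j6 -1.33
```

```bash
python3 -m inch '[[[0,0,0],[0,0,0.1],0],[[0,0,0],[0,0,0.1],0],[[0,0,0],[0,0,0],0]]'
python3 -m inch '[[[0,0,0],[0,0,0.1],0],[[0,0,0],[0,0,0.1],0],[[0,0,0],[0,0,0],0]]'
python3 -c "
from h import *
todo(.5785,-.172,.15,188.2)"
```

```text
time: 15.55
tool_pos: [0.5802, -0.1718, 0.1479]
tool_rot: [0.003, 0.414, 0.91, 0.001]
contact_force: [-5.5, 2.1, 19.8]
gripper_width: 0.163
grasp_force: 62.6
time: 15.85
tool_pos: [0.5797, -0.1715, 0.1447]
tool_rot: [0.002, 0.503, 0.864, 0.001]
contact_force: [0.8, 0.4, 6.9]
gripper_width: 0.164
grasp_force: 61.1
shift [ 0.0002 -0.0012 -0.0053] turn [ 0.0016  0.005  -1.198 ] pos [ 0.5797 -0.1715  0.1447] F [0.8 0.4 6.9] T [-0.05 -0.02 -0.23] w 0.164 grip 61.1 t 15.85 j6 -0.93
```

It dropped over a gap. Pushing down.

```bash
python3 -m inch '[[[0,0,0.003],[0,0,0],0],[[0,0,0.003],[0,0,0],0],[[0,0,0.001],[0,0,0],0],[[0,0,0],[0,0,0],0]]'
python3 -c "
from h import *
todo(.5785,-.172,.15,188.2)"
```

```text
time: 16.25
tool_pos: [0.5799, -0.1716, 0.1386]
tool_rot: [0.002, 0.503, 0.864, 0.001]
contact_force: [-2.5, 0.4, 11.0]
gripper_width: 0.161
grasp_force: 61.6
shift [ 0.0003 -0.0014 -0.0114] turn [ 0.0017  0.005  -1.1965] pos [ 0.5799 -0.1716  0.1386] F [-2.5  0.4 11. ] T [ 0.1   0.35 -0.24] w 0.161 grip 61.6 t 16.25 j6 -0.93
```

```bash
python3 -m inch '[[[0,0,0.0015],[0,0,0],0],[[0,0,0],[0,0,0.1],0],[[0,0,0],[0,0,0.1],0],[[0,0,0],[0,0,0.1],0],[[0,0,0],[0,0,0],0]]'
python3 -c "
from h import *
todo(.5785,-.172,.15,188.2)"
python3 -m inch '[[[0,0,0.0005],[0,0,0.1],0],[[0,0,0.0005],[0,0,0.1],0],[[0,0,0],[0,0,0],0]]'
python3 -c "
from h import *
todo(.5785,-.172,.15,188.2)"
```

```text
time: 16.75
tool_pos: [0.5799, -0.1716, 0.1363]
tool_rot: [0.002, 0.627, 0.779, 0.001]
contact_force: [-0.3, -1.0, 7.5]
gripper_width: 0.166
grasp_force: 61.1
shift [-0.0002 -0.0014 -0.0137] turn [ 0.0024  0.005  -1.4974] pos [ 0.5799 -0.1716  0.1363] F [-0.3 -1.   7.5] T [-0.13 -0.07  0.02] w 0.166 grip 61.1 t 16.75 j6 -0.63
time: 17.05
tool_pos: [0.5799, -0.1716, 0.1353]
tool_rot: [0.002, 0.701, 0.713, 0.002]
contact_force: [0.8, -0.8, 8.5]
gripper_width: 0.162
grasp_force: 61.2
shift [-0.0004 -0.0014 -0.0147] turn [ 0.0031  0.005  -1.6974] pos [ 0.5799 -0.1716  0.1353] F [ 0.8 -0.8  8.5] T [-0.01 -0.02  0.01] w 0.162 grip 61.2 t 17.05 j6 -0.43
```

```bash
python3 -m inch '[[[0,0,0],[0,0,0.1],0],[[0,0,0],[0,0,0.1],0],[[0,0,0],[0,0,0],0]]'
python3 -c "
from h import *
todo(.5785,-.172,.15,188.2)"
python3 -m inch '[[[0,0,0],[0,0,0.1],0],[[0,0,0],[0,0,0.1],0],[[0,0,0],[0,0,0],0]]'
python3 -c "
from h import *
todo(.5785,-.172,.15,188.2)"
```

```text
time: 17.35
tool_pos: [0.58, -0.1716, 0.1354]
tool_rot: [0.002, 0.769, 0.639, 0.002]
contact_force: [0.2, 0.0, 8.2]
gripper_width: 0.164
grasp_force: 61.2
shift [-0.0007 -0.0013 -0.0146] turn [ 0.0039  0.0051 -1.8975] pos [ 0.58   -0.1716  0.1354] F [0.2 0.  8.2] T [-0.01 -0.06 -0.01] w 0.164 grip 61.2 t 17.35 j6 -0.23
time: 17.65
tool_pos: [0.5801, -0.1716, 0.1355]
tool_rot: [0.002, 0.829, 0.559, 0.002]
contact_force: [0.2, 0.0, 8.2]
gripper_width: 0.161
grasp_force: 61.1
shift [-0.0009 -0.0013 -0.0145] turn [ 0.0047  0.0051 -2.0975] pos [ 0.5801 -0.1716  0.1355] F [0.2 0.  8.2] T [-0.05 -0.11 -0.01] w 0.161 grip 61.1 t 17.65 j6 -0.03
```

```bash
python3 -m inch '[[[0,0,0],[0,0,0.1],0],[[0,0,0],[0,0,0.1],0],[[0,0,0],[0,0,0],0]]'
python3 -c "
from h import *
todo(.5785,-.172,.15,188.2)"
python3 -m inch '[[[0,0,0],[0,0,0.1],0],[[0,0,0],[0,0,0.1],0],[[0,0,0],[0,0,0],0]]'
python3 -c "
from h import *
todo(.5785,-.172,.15,188.2)"
```

```text
time: 17.95
tool_pos: [0.5802, -0.1716, 0.1355]
tool_rot: [0.002, 0.881, 0.474, 0.002]
contact_force: [1.2, -0.1, 7.4]
gripper_width: 0.162
grasp_force: 61.1
shift [-0.0012 -0.0011 -0.0145] turn [ 0.0056  0.0051 -2.2974] pos [ 0.5802 -0.1716  0.1355] F [ 1.2 -0.1  7.4] T [ 0.   -0.14 -0.03] w 0.162 grip 61.1 t 17.95 j6 0.17
time: 18.25
tool_pos: [0.5803, -0.1717, 0.1356]
tool_rot: [0.002, 0.924, 0.384, 0.003]
contact_force: [0.4, 0.0, 7.9]
gripper_width: 0.161
grasp_force: 61.1
shift [-0.0014 -0.0009 -0.0144] turn [ 0.0065  0.005  -2.4975] pos [ 0.5803 -0.1717  0.1356] F [0.4 0.  7.9] T [-0.1  -0.17 -0.01] w 0.161 grip 61.1 t 18.25 j6 0.37
```

```bash
python3 -m inch '[[[0,0,0],[0,0,0.1],0],[[0,0,0],[0,0,0.1],0],[[0,0,0],[0,0,0],0]]'
python3 -c "
from h import *
todo(.5785,-.172,.15,188.2)"
python3 -m inch '[[[0,0,0],[0,0,0.1],0],[[0,0,0],[0,0,0.1],0],[[0,0,0],[0,0,0],0]]'
python3 - <<'E'
from h import *
todo(.5785,-.172,.15,188.2)
a,w=cloud("side")
cv2.imwrite("pics/s5.png",cv2.resize(a[110:220,230:360],(650,550),interpolation=2)[:,:,::-1])
E
```

```text
time: 18.55
tool_pos: [0.5803, -0.1718, 0.1356]
tool_rot: [0.002, 0.957, 0.289, 0.003]
contact_force: [2.6, 0.5, 7.9]
gripper_width: 0.164
grasp_force: 61.1
shift [-0.0015 -0.0007 -0.0144] turn [ 0.0074  0.0048 -2.6975] pos [ 0.5803 -0.1718  0.1356] F [2.6 0.5 7.9] T [-0.08 -0.11 -0.03] w 0.164 grip 61.1 t 18.55 j6 0.57
time: 18.85
tool_pos: [0.5798, -0.1716, 0.1355]
tool_rot: [0.001, 0.981, 0.193, 0.002]
contact_force: [-1.1, -1.2, 9.5]
gripper_width: 0.166
grasp_force: 61.4
shift [-0.0013 -0.0001 -0.0145] turn [ 0.0059  0.0032 -2.8964] pos [ 0.5798 -0.1716  0.1355] F [-1.1 -1.2  9.5] T [0.   0.2  0.31] w 0.166 grip 61.4 t 18.85 j6 0.77
```

View pics/s5.png

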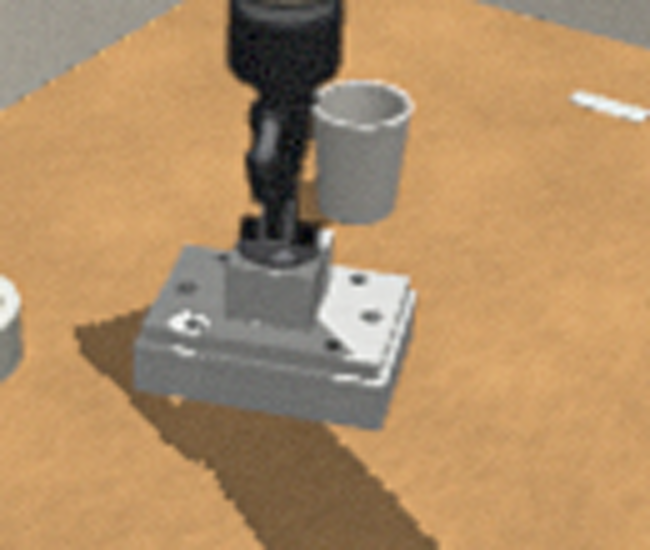

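The image shows the knob down close to the block and the torque now rising. I'll turn a little more to confirm the end stop.

```bash
python3 -m inch '[[[0,0,0],[0,0,0.08],0],[[0,0,0],[0,0,0],0]]'
python3 -c "
from h import *
todo(.5785,-.172,.15,188.2)"
python3 -m inch '[[[0,0,0],[0,0,0.06],0],[[0,0,0],[0,0,0],0]]'
python3 -c "
from h import *
todo(.5785,-.172,.15,188.2)"
```

```text
time: 19.1
tool_pos: [0.5797, -0.1716, 0.1356]
tool_rot: [0.001, 0.988, 0.155, 0.002]
contact_force: [-1.0, 0.5, 9.4]
gripper_width: 0.163
grasp_force: 65.2
shift [-0.0013  0.0001 -0.0144] turn [ 0.0056  0.0039 -2.9727] pos [ 0.5797 -0.1716  0.1356] F [-1.   0.5  9.4] T [0.01 0.18 1.33] w 0.163 grip 65.2 t 19.1 j6 0.85
time: 19.3
tool_pos: [0.5797, -0.1715, 0.1356]
tool_rot: [0.001, 0.992, 0.127, 0.002]
contact_force: [-0.5, 0.2, 9.0]
gripper_width: 0.163
grasp_force: 77.4
shift [-0.0013  0.0002 -0.0144] turn [ 0.0053  0.0045 -3.0302] pos [ 0.5797 -0.1715  0.1356] F [-0.5  0.2  9. ] T [-0.05  0.13  1.98] w 0.163 grip 77.4 t 19.3 j6 0.91
```

Firm end stop, with torque at 2 N m. I'll ease the twist, then release and look at the knob height.

```bash
python3 -m inch '[[[0,0,-0.001],[0,0,-0.1],0],[[0,0,0],[0,0,0],0.4],[[0,0,0],[0,0,0],0.4],[[0,0,0],[0,0,0],0.4],[[0,0,-0.01],[0,0,0],0.4],[[0,0,-0.03],[0,0,0],0.4],[[0,0,-0.04],[0,0,0],0.4],[[-0.04,0,-0.01],[0,0,0],0.4]]'
python3 -m inch '[[[-0.045,0,-0.01],[0,0,0],0.4],[[-0.045,0,0],[0,0,0],0.4],[[-0.02,0,0],[0,0,0],0.4],[[0,0,0],[0,0,0],0.4]]'
python3 - <<'E'
from h import *
a,W=cloud("top"); P=W.reshape(-1,3); P=P[~np.isnan(P[:,0])]
S=P[(np.hypot(P[:,0]-.577,P[:,1]+.172)<.027)&(P[:,2]>.09)]
print("knob z hist",np.histogram(S[:,2],bins=np.arange(.094,.142,.004)))
S2=P[(np.hypot(P[:,0]-.577,P[:,1]+.172)<.13)&(P[:,2]>.047)&(P[:,2]<.062)]
print("plate",np.median(S2[:,2]),cv2.minAreaRect((S2[:,:2]*1000).astype(np.float32)))
d=S[(S[:,2]<.116)];print("disc med",np.median(d[:,2]),"bar med",np.median(S[S[:,2]>.116][:,2]))
print(manip.state()["contact_force"])
E
```

```text
time: 20.1
tool_pos: [0.5445, -0.1854, 0.2307]
tool_rot: [0.003, 0.985, 0.175, 0.005]
contact_force: [-0.7, -1.1, 1.5]
gripper_width: 0.398
grasp_force: 0.0
time: 20.5
tool_pos: [0.4356, -0.2233, 0.2347]
tool_rot: [0.0, 0.985, 0.172, 0.001]
contact_force: [0.8, -0.2, -0.0]
gripper_width: 0.397
grasp_force: 0.0
knob z hist (array([  0,   0,  12, 135,  27,   6,  83,  34,   0,   0,   0]), array([0.094, 0.098, 0.102, 0.106, 0.11 , 0.114, 0.118, 0.122, 0.126,
       0.13 , 0.134, 0.138]))
plate 0.05404739142750477 ((579.2418823242188, -172.02700805664062), (168.57530212402344, 111.3924331665039), 19.773414611816406)
disc med 0.10830548681537691 bar med 0.12114311064094532
[ 0.84903218 -0.00821628  0.50131961]
```

The disc fell from 0.1211 to 0.1083 m, about 12.8 mm, and stays there on its own. Handing in.

```bash
python3 -c "
from plant import manip
print(manip.job_done())"
```

```text
the job is handed in; nothing more can be done
None
```

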